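# Feel along the sprung contacts of the bowed charging dock

### The arm

A 6-joint arm with a two-finger parallel gripper is mounted at the origin on the work surface. World frame = base frame: x ahead of the robot, y to its left, z up, the work surface at z = 0. Lengths are in mm, angles in degrees, forces in N, time in s.
With the tool pointing down it reaches from about 350 to 850 mm from the base axis. Payload 8.1 kg.
Tool frame: the origin (TCP) lies midway between the tips of the shut fingers; the grasp point (between the pads) lies 19 mm behind it; z points along the fingers, x is the direction in which the jaws open and shut, and the axes are right-handed (so a half turn about z gives the same grasp; the last joint's range is limited). The gripper opens to 85 mm and grips with 20 to 120 N. Pads are 22 mm wide; open, the fingers measure 114 mm over their backs; the gripper's body (76 mm by 85 mm) begins 54 mm behind the grasp point. The pads swing forward as they close: fully open they stand 13 mm farther back than shut.
Start: joints at [-78.174, 7.471, 85.268, -0, 87.261, -4.893], TCP at [172.626, -574.635, 231.292] pointing down, gripper open.
Joint ranges: [-169.43, 169.43], [-51.17, 129.36], [1.28, 143.12], [-76.62, 256.62], [0, 156.53], [-152.29, 152.29]. Speed limits (degrees/s): [136.94, 136.94, 159.86, 180, 180, 180].

### API

Orientations are given as [roll, pitch, yaw] about the fixed x, y, z axes, in that order (R = Rz(yaw) Ry(pitch) Rx(roll)).
In Python, from bench import monitor, cams, r gives the robot as it stands.
- The arm moves only by the tool jog_arm, never from a script. Its arguments are lists of equal length, an entry for each row: "offset": the shift along the tool's x, y, z in mm, a list of three; "delta_rot": the turn, a rotation vector about the tool's x, y, z in degrees, a list of three; "jaw": the opening in per cent of the stroke, from 0 (shut) to 100 (fully open). In form: {"offset": [[x, y, z], ...], "delta_rot": [[rx, ry, rz], ...], "jaw": [jaw, ...]}. A call has 1 to 20 rows; each row shifts and turns the pose as measured when the row begins, along the tool's axes as they then stand; what a row does not reach is not made up. A row lasts 1/10 s, in which the tool goes at most 50 mm and 8.59 degrees, less where a joint would pass 70% of its speed; a pose out of reach is approached as far as the arm can. A call is refused whole if a number of a shift passes 50 or a number of a turn 8.59, either way. A call with a gripper value outside its range is refused whole. The fingers move at their own pace and stop on an object; "newtons" is the grip in N (left out, the last holds). Time passes only in rows, so rows that do not move let the fingers close. It gives the time, the measured TCP pose, the force and the opening at its end, in the units of the state.
- monitor.sense(): the state, without advancing time (a new reading comes with each control period).
- cams.snapshot(name): name is "scene" or "top" or "wrist"; returns (picture, depth): 480x640x3 uint8, red, green, blue; 480x640 float32, mm along the optical axis (not along the pixel's ray), 0 where there is no reading.
- cams.camera_model(name): a dict with "K" (3x3 intrinsics, pixels), "camera_from_world" (4x4, takes a point from world to camera coordinates). Camera axes: x right, y down, z forward; pixel columns grow to the right and rows downward; lengths in mm; the calibration is good to about 2 mm. A picture is of the moment at which its call begins: read the wrist's pose just before it. camera_model takes no time and is no camera call; for the wrist camera it gives the pose at the moment of the call.
- r.hand_in(): hands the job in, once; it reports no verdict.
The state is a dict: "time": time; "joint_pos": joint angles; "qd": joint speeds; "joint_efforts": joint torques, N m; "tool_pos": TCP position; "tcp_rot": TCP orientation; "ft_force": force on the tool from outside, world axes, zero at the start; "wrist_torque": the same for the moment, N m; "finger_gap": finger opening in mm.
Only numpy, scipy, OpenCV 4.12 (cv2) and the standard library are available. Lean on these libraries where they do the work, as an engineer would, in place of code of your own. Each camera call takes 0.05 s, during which the arm holds its last target.

### The job

Check that no contact sticks on the charging dock whose row of contacts is bowed: with closed fingertips press the first contact, beside the square plug block, about half-way down, then stroke lightly along the curve over every contact to the last one in one unbroken slide at that depth, so that each goes down before the one behind it comes up. Stroke until only the last contact is down, never push a contact to its bottom, then lift away so that all spring back up. Do not touch the dock with the straight row, and do not move or pick up anything else on the bench.

Things in the scene. Friction and masses are not known exactly. Their poses are not given: they have to be found in the camera images.
- bow_dock: fixed grey plastic charging dock, 30 mm high, turned any way: its row of six brass contacts is bowed (arc of 75 mm radius about (-45, 0) mm, bulging to its +x). At its -y end, 24 mm along the arc beyond the first contact, is the square plug block of the same grey (32 x 26 mm, 24 mm high, with a snout); the other end is round. Origin on the work surface
- c0_top (a point): top centre of contact 0 of the bowed dock (the first, next to the plug block). Each contact is a brass cone, flat top 10 mm across, sides falling 7 mm to a 28 mm rim; they stand 24 mm apart (centre to centre), so the rims nest; when up, the top is 44 mm above the work surface. The point moves with the cap. Contacts are numbered from the plug block
- c1_top (a point): top centre of contact 1 of the bowed dock
- c2_top (a point): top centre of contact 2 of the bowed dock
- c3_top (a point): top centre of contact 3 of the bowed dock
- c4_top (a point): top centre of contact 4 of the bowed dock
- c5_top (a point): top centre of contact 5 of the bowed dock (the last, at the round end)
- c0 (a joint): how far contact 0 is pressed down, in m: 0 is up, 0.008 is bottomed. All six are sprung straight up: 0.6 N to start, 1.8 N at half-way (4 mm), 3 N at the bottom; they spring back by themselves. A fingertip sliding 4 mm below the tops rides over the cones and is on two neighbours at once as it passes from one to the next
- c1 (a joint): how far contact 1 is pressed down, in m: 0 is up, 0.008 is bottomed.
- c2 (a joint): how far contact 2 is pressed down, in m: 0 is up, 0.008 is bottomed.
- c3 (a joint): how far contact 3 is pressed down, in m: 0 is up, 0.008 is bottomed.
- c4 (a joint): how far contact 4 is pressed down, in m: 0 is up, 0.008 is bottomed.
- c5 (a joint): how far contact 5 is pressed down, in m: 0 is up, 0.008 is bottomed.
- straight_dock: fixed dock like the bowed one, but with its six contacts in a straight line (148 mm long row, along its y, 22 mm to +x of its origin). Not part of the job: leave it untouched. Origin on the work surface
- motor_a: loose brushless drone motor standing upright, 29 mm diameter, 42 mm tall with its shaft; stands in the hollow of the bowed dock. Bystander; origin at the centre of its underside
- motor_b: loose motor like the other, standing beside the straight dock. Bystander; origin at the centre of its underside
- drone_arm: loose black drone arm lying flat, about 133 x 36 x 13 mm, with a yellow plug at one end. Bystander; origin at its underside
- standoff: loose upright round metal standoff, 16 mm diameter, 38 mm tall. Bystander; origin at the centre of its underside
- cup: loose grey plastic cup, 60 mm diameter, 70 mm tall. Bystander; origin at the centre of its underside
- screwdriver: loose screwdriver lying crosswise nearest the robot. Bystander
- handset: loose black handset lying flat on the far side, 150 x 45 x 23 mm. Bystander; origin at the centre of its underside

How it is judged (in metres and radians):
On the way, in this order (a step that is already met when the one before it is completed fails the run):
1. the first contact, next to the plug block, is dipped alone (over 0.6 mm) (value of joint c0 above 0.0006 m and value of joint each of c1, c2, c3, c4, c5 below 0.0006 m).
2. contact 1 is dipped while contact 0 is still down (both over 0.6 mm): the stroke goes on unbroken (value of joint each of c0, c1 above 0.0006 m), for 0.02 s.
3. contact 2 is dipped while contact 1 is still down (both over 0.6 mm): the stroke goes on unbroken (value of joint each of c1, c2 above 0.0006 m), for 0.02 s.
4. contact 3 is dipped while contact 2 is still down (both over 0.6 mm): the stroke goes on unbroken (value of joint each of c2, c3 above 0.0006 m), for 0.02 s.
5. contact 4 is dipped while contact 3 is still down (both over 0.6 mm): the stroke goes on unbroken (value of joint each of c3, c4 above 0.0006 m), for 0.02 s.
6. contact 5 is dipped while contact 4 is still down (both over 0.6 mm): the stroke goes on unbroken (value of joint each of c4, c5 above 0.0006 m), for 0.02 s.
7. the last contact is dipped by itself (the one before it has sprung back) (value of joint c5 above 0.0006 m and value of joint c4 below 0.0006 m), for 0.02 s.
At the end, for the whole second after the job is handed in: all six contacts of the bowed dock are back up (within 0.6 mm) after the stroke, and every loose thing is within 12 mm of where it stood (value of joint each of c0, c1, c2, c3, c4, c5 below 0.0006 m and distance of each of motor_a, motor_b, drone_arm, standoff, cup, screwdriver, handset from where it was at the start of the episode below 0.012 m); the robot touches nothing.
It fails at once if a contact is pushed to its bottom (over 7.4 mm of 8) (value of joint any of c0, c1, c2, c3, c4, c5 above 0.0074 m).
It fails at once if the bowed dock is pushed with more than 20 N (contact force between any of the arm, the fingers and bow_dock above 20 N).
It fails at once if the straight dock is touched (contact force between any of the arm, the fingers and straight_dock above 0.3 N).
It fails at once if a loose thing is moved, carried or lifted by more than 12 mm (distance of any of motor_a, motor_b, drone_arm, standoff, cup, screwdriver, handset from where it was at the start of the episode above 0.012 m).
It also fails if it takes over 48 s, if anything falls off the work surface, if the arm or the gripper's body presses on something with over 40 N, if the wrist force passes 120 N, or if a joint passes its speed limit or range.

## Working session

There is one attempt and no reset: what is moved stays moved. The work goes in short steps, Python scripts to look and compute and a tool call to move; the robot and the scene stay as the last step left them, time stands still between calls to the robot, and variables do not carry over. Pictures are saved under pics/ and viewed, and the job is handed in when it is done.

Besides the shell and the picture viewer there is one more tool, called by a JSON object that holds its "name" and its "arguments". jog_arm: Moves the arm, as the interface text tells. Its arguments: {"type":"object","properties":{"offset":{"type":"array","items":{"type":"array","items":{"type":"number"}}},"delta_rot":{"type":"array","items":{"type":"array","items":{"type":"number"}}},"jaw":{"type":"array","items":{"type":"number"}},"newtons":{"type":"number"}},"required":["offset","delta_rot","jaw"]}

```bash
ls; mkdir -p pics
python3 - <<'E'
from bench import monitor,cams,r
import cv2
print(monitor.sense())
for n in("scene","top"):
    p,d=cams.snapshot(n); cv2.imwrite(f"pics/{n}0.png",p[...,::-1]); 
    import numpy as np; np.save(f"pics/{n}0.npy",d); m=cams.camera_model(n); print(n,m)
    np.savez(f"pics/{n}0m.npz",**m)
E
```

```text
pics
{'time': 0.0, 'joint_pos': array([-7.81753296e+01,  7.51495867e+00,  8.53273962e+01, -3.00862670e-05,
        8.72620496e+01, -4.89234192e+00]), 'qd': array([ 0.06870508,  0.03269743, -0.05670209, -0.10884511, -0.12586084,
       -0.01632668]), 'joint_efforts': array([-1.43271977e-04, -5.69404435e+01, -5.00547159e+01, -2.67096984e-04,
        1.50760717e-02,  1.76667163e-05]), 'tool_pos': array([ 172.50492032, -574.10625895,  230.26403879]), 'tcp_rot': array([-1.79991126e+02,  1.04026643e-01, -7.32829781e+01]), 'ft_force': array([-0.29990038,  0.02766721, -0.14188698]), 'wrist_torque': array([0.032649  , 0.01373141, 0.00214727]), 'finger_gap': 85.1946604117979}
scene {'K': array([[615.0382329 ,   0.        , 315.73420242],
       [  0.        , 615.0382329 , 236.27338921],
       [  0.        ,   0.        ,   1.        ]]), 'camera_from_world': array([[ 4.74669933e-01,  8.80093633e-01,  1.11199144e-02,
        -2.59190843e+02],
       [ 6.41144704e-01, -3.37084316e-01, -6.89425582e-01,
        -3.30855591e+02],
       [-6.03010716e-01,  3.34379069e-01, -7.24271161e-01,
         1.29784847e+03],
       [ 0.00000000e+00,  0.00000000e+00,  0.00000000e+00,
         1.00000000e+00]])}
top {'K': array([[546.6049259 ,   0.        , 325.62642195],
       [  0.        , 546.6049259 , 241.91822207],
       [  0.        ,   0.        ,   1.        ]]), 'camera_from_world': array([[-2.88222392e-02, -9.99581460e-01, -2.48670318e-03,
        -9.73258716e+00],
       [-9.91097057e-01,  2.89009214e-02, -1.29966764e-01,
         5.68866545e+02],
       [ 1.29984235e-01, -1.28136895e-03, -9.91515233e-01,
         9.51461040e+02],
       [ 0.00000000e+00,  0.00000000e+00,  0.00000000e+00,
         1.00000000e+00]])}
```

View pics/top0.png

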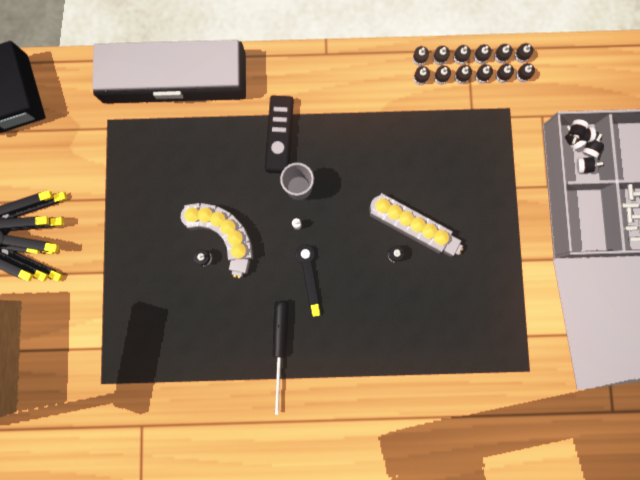

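View pics/scene0.png

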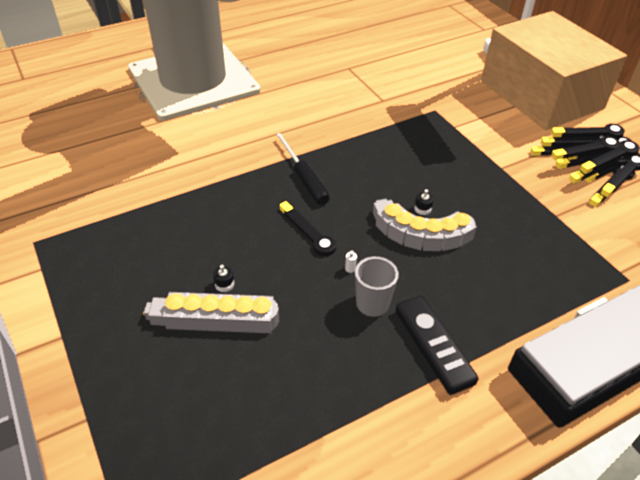

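```bash
cat > h.py <<'E'
import numpy as np,cv2
def world(m,u,v,z):
    K=m["K"];T=m["camera_from_world"];R=T[:3,:3];t=T[:3,3]
    c=-R.T@t; u=np.atleast_1d(u);v=np.atleast_1d(v)
    d=(R.T@np.linalg.inv(K)@np.stack([u,v,np.ones_like(u)]).astype(float)).T
    return c+d*((z-c[2])/d[:,2])[:,None]
def cloud(m,d):
    K=m["K"];T=m["camera_from_world"];v,u=np.indices(d.shape)
    P=np.stack([(u-K[0,2])*d/K[0,0],(v-K[1,2])*d/K[1,1],d],-1)
    return (P-T[:3,3])@T[:3,:3]
def pix(m,P):
    P=np.atleast_2d(P);T=m["camera_from_world"];q=(P@T[:3,:3].T+T[:3,3])@m["K"].T
    return q[:,:2]/q[:,2:]
E
python3 - <<'E'
from h import *
p=cv2.imread("pics/top0.png");d=np.load("pics/top0.npy");m=dict(np.load("pics/top0m.npz"))
W=cloud(m,d)
c=p[180:300,165:275]
cv2.imwrite("pics/topc.png",cv2.resize(c,None,fx=6,fy=6,interpolation=cv2.INTER_CUBIC)[:600*2])
sub=W[180:300,165:275]
cv2.imwrite("pics/topc.png",cv2.resize(c,(550,600),interpolation=cv2.INTER_CUBIC))
hsv=cv2.cvtColor(c,cv2.COLOR_BGR2HSV)
br=(hsv[...,1]>120)&(hsv[...,2]>120)
q=sub[br]; print(len(q),q.min(0),q.max(0),np.percentile(q[:,2],[5,50,95]))
print(np.median(sub[5:20,60:100].reshape(-1,3),0))
for name,(u,v) in dict(motor_a=(203,258),cup=(297,180),stand=(297,224)).items(): print(name,W[v,u])
E
```

```text
972 [ 4.39846508e+02 -2.49501084e+01 -3.70089379e-01] [ 637.7541825   229.22549327 1017.29765592] [35.87178744 41.27961977 45.81446011]
[673.12082389 124.82915476   1.0055003 ]
motor_a [546.68457825 197.92204674  26.71598093]
cup [692.09267339  24.50736572   6.6463855 ]
stand [603.69604678  25.12979866  30.97518652]
```

View pics/topc.png

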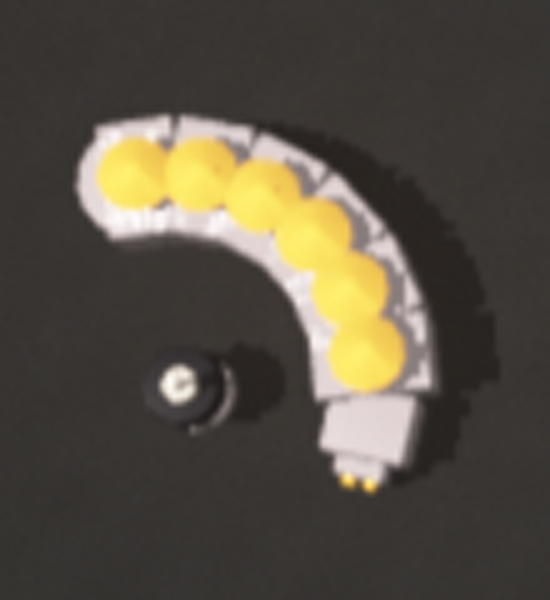

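```bash
cat >> h.py <<'E'
from scipy.optimize import minimize
def contacts(pose):
    x,y,th=pose; a=(np.arange(6)-2.5)*24/75
    L=np.stack([-45+75*np.cos(a),75*np.sin(a)],1)
    c,s=np.cos(th),np.sin(th); return L@np.array([[c,s],[-s,c]])+[x,y]
_a=np.linspace(0,2*np.pi,24,endpoint=False);_r=np.stack([np.cos(_a),np.sin(_a)],1)
S=8
def render(m,pose,box,S=S):
    u0,v0,u1,v1=box; im=np.zeros(((v1-v0)*S,(u1-u0)*S),np.uint8)
    for c in contacts(pose):
        P=np.vstack([np.c_[c+14*_r,np.full(24,37.)],np.c_[c+5*_r,np.full(24,44.)]])
        q=(pix(m,P)-[u0,v0]+.5)*S-.5
        cv2.fillConvexPoly(im,cv2.convexHull(np.round(q*16).astype(np.int32)),255,shift=4)
    return cv2.resize(im,(u1-u0,v1-v0),interpolation=cv2.INTER_AREA)/255.
def brass(p):
    hsv=cv2.cvtColor(p,cv2.COLOR_BGR2HSV); 
    return ((hsv[...,1]>110)&(hsv[...,2]>100)&(hsv[...,0]>15)&(hsv[...,0]<40)).astype(float)
def fit(views,p0):
    f=lambda q:sum(((render(m,(q[0],q[1],q[2]/50),b)-k)**2).sum()/w for m,k,b,w in views)
    p0=(p0[0],p0[1],p0[2]*50)
    best=minimize(f,p0,method="Nelder-Mead",options=dict(initial_simplex=np.array([p0]+[np.add(p0,8*np.eye(3)[i]) for i in range(3)]),xatol=.02,fatol=1e-4))
    q=best.x; return np.array([q[0],q[1],q[2]/50]),best.fun
E
cat > f0.py <<'E'
from h import *
V={}
for n,b in(("top",(170,190,265,262)),("scene",(375,190,485,260))):
    p=cv2.imread(f"pics/{n}0.png");m=dict(np.load(f"pics/{n}0m.npz"))
    k=brass(p[b[1]:b[3],b[0]:b[2]]); V[n]=(m,k,b,k.sum()); print(n,k.sum())
m=V["top"][0]
c0=world(m,238,250.6,44)[0,:2];c5=world(m,192,214.4,44)[0,:2];print(c0,c5)
th0=np.arctan2(*(c5-c0)[::-1])-np.pi/2
mid=(c0+c5)/2;rr=np.array([np.cos(th0),np.sin(th0)])
a=2.5*24/75; o=mid+rr*(45-75*np.cos(a))
for vs in(["top"],["scene"],["top","scene"]):
    q,f=fit([V[n] for n in vs],(*o,th0)); print(vs,q,f);print(contacts(q).round(1).tolist())
E
python3 f0.py
```

```text
top 982.0
scene 1029.0
[556.32995195 131.27924057] [624.67099524 213.96092963]
['top'] [586.72116154 178.78681517  -0.6783045 ] 0.047544160909441836
[[558.6, 132.3], [581.7, 138.3], [601.8, 151.3], [616.8, 169.9], [625.2, 192.2], [626.1, 216.1]]
['scene'] [587.85906924 177.26368876  -0.68092762] 0.08424797369928362
[[559.6, 130.9], [582.8, 136.8], [602.9, 149.7], [617.9, 168.3], [626.4, 190.6], [627.4, 214.5]]
['top', 'scene'] [587.00486485 178.03538313  -0.67895432] 0.17418130125889641
[[558.9, 131.6], [582.0, 137.6], [602.1, 150.5], [617.1, 169.1], [625.5, 191.5], [626.4, 215.4]]
```

{"name": "jog_arm", "arguments": {"offset": [[0,0,0],[0,0,0],[-40,-20,0],[-40,-20,0],[-40,-20,0],[-40,-20,0],[-40,-20,0],[-40,-20,0],[-40,-20,0],[-40,-20,0],[-40,-20,0],[-40,-20,0],[-40,-20,0],[-40,-20,0]], "delta_rot": [[0,0,8.5],[0,0,8.5],[0,0,0],[0,0,0],[0,0,0],[0,0,0],[0,0,0],[0,0,0],[0,0,0],[0,0,0],[0,0,0],[0,0,0],[0,0,0],[0,0,0]], "jaw": [0,0,0,0,0,0,0,0,0,0,0,0,0,0], "newtons": 20}}

```text
time: 1.5
tool_pos: [424.2, -81.8, 225.2]
tcp_rot: [179.7, 0.7, -91.6]
ft_force: [0.3, -0.7, 0.7]
finger_gap: 0.2
```

{"name": "jog_arm", "arguments": {"offset": [[-35,-20,0],[-35,-20,0],[-35,-20,0],[-35,-20,0],[-35,-20,0],[-20,-10,0],[0,0,0],[0,0,0]], "delta_rot": [[0,0,0],[0,0,0],[0,0,0],[0,0,0],[0,0,0],[0,0,0],[0,0,0],[0,0,0]], "jaw": [0,0,0,0,0,0,0,0]}}

```text
time: 2.3
tool_pos: [541.7, 125.4, 223.2]
tcp_rot: [179.5, 0.7, -91.1]
ft_force: [-0.1, -0.5, 0.4]
finger_gap: 0.2
```

Run:
```python
from bench import monitor,cams,r
import cv2,numpy as np
s=monitor.sense();print(s["tool_pos"],s["tcp_rot"],s["ft_force"],s["time"])
m=cams.camera_model("wrist"); p,d=cams.snapshot("wrist"); cv2.imwrite("pics/wrist0.png",p[...,::-1]); np.save("pics/wrist0.npy",d); np.savez("pics/wrist0m.npz",**m)
T=m["camera_from_world"];print(-T[:3,:3].T@T[:3,3],m["K"][0])
```

```text
[541.74914031 125.43030825 223.23786598] [179.47722092   0.67261331 -91.13378849] [-0.14491805 -0.47726102  0.42229703] 2.3
[612.65069645 122.93168742 365.05982717] [382.19627555   0.         319.17562343]
```

View pics/wrist0.png

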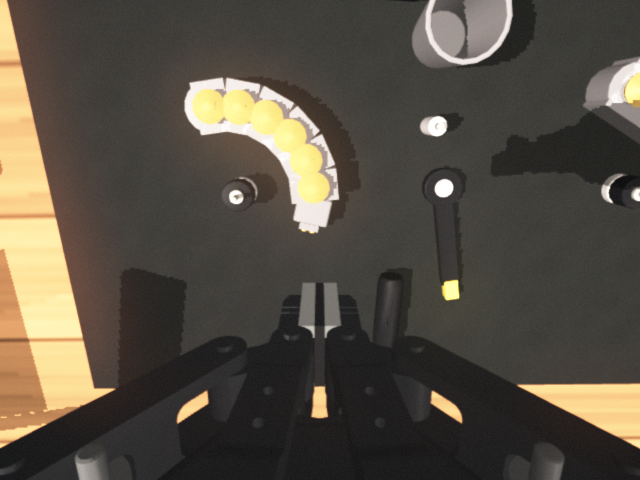

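```bash
cat > f1.py <<'E'
from h import *
V={}
for n,f,b in(("top","top0",(170,190,265,262)),("scene","scene0",(375,190,485,260)),("wrist","wrist0",(180,75,345,207))):
    p=cv2.imread(f"pics/{f}.png");m=dict(np.load(f"pics/{f}m.npz"))
    k=brass(p[b[1]:b[3],b[0]:b[2]]); V[n]=(m,k,b,k.sum())
o=(587,178,-.679)
for vs in(["top"],["scene"],["wrist"],["top","scene","wrist"]):
    q,f=fit([V[n] for n in vs],o); print(vs,q,f);print(contacts(q).round(1).tolist())
E
python3 f1.py
```

```text
['top'] [586.65104765 178.74682898  -0.68107351] 0.0472045609905637
[[558.4, 132.4], [581.6, 138.3], [601.7, 151.2], [616.7, 169.7], [625.2, 192.1], [626.2, 216.0]]
['scene'] [587.85567014 177.24447072  -0.68072505] 0.08436708763804308
[[559.6, 130.9], [582.8, 136.8], [602.9, 149.7], [617.9, 168.3], [626.4, 190.6], [627.4, 214.5]]
['wrist'] [584.39335532 177.48813366  -0.68973912] 2.372355329458104
[[555.8, 131.4], [579.0, 137.1], [599.2, 149.8], [614.4, 168.2], [623.0, 190.5], [624.2, 214.4]]
['top', 'scene', 'wrist'] [586.68593492 177.89895097  -0.67802948] 2.5800689386353266
[[558.6, 131.4], [581.7, 137.4], [601.8, 150.4], [616.8, 169.0], [625.2, 191.4], [626.1, 215.3]]
```

```bash
cat > st.py <<'E'
from bench import monitor
import numpy as np
from scipy.spatial.transform import Rotation as R
s=monitor.sense();p=s["tool_pos"];e=s["tcp_rot"]
Rm=R.from_euler("xyz",e,degrees=True)
C=np.array([551.5,206.3]);d=p[:2]-C;rad=np.hypot(*d);phi=np.degrees(np.arctan2(d[1],d[0]))+90
sarc=np.radians(phi-5.1)*75
yd=phi-90
Rd=R.from_euler("xyz",[180,0,yd],degrees=True)
print("t",s["time"],"pos",p.round(2),"rot",e.round(2),"F",s["ft_force"].round(2))
print("s %.1f rad %.1f  idx %.2f yaw_des %.1f rotfix"%(sarc,rad,sarc/24,yd),(Rm.inv()*Rd).as_rotvec(degrees=True).round(2))
E
python3 st.py
```

```text
t 2.35 pos [541.63 125.18 223.25] rot [179.48   0.68 -91.16] F [-0.08 -0.34 -0.11]
s -15.8 rad 81.7  idx -0.66 yaw_des -96.9 rotfix [0.56 0.66 5.78]
```

{"name": "jog_arm", "arguments": {"offset": [[-3,-4,20],[-3,-4,35],[0,0,35],[0,0,35],[0,0,25],[0,0,0],[0,0,0]], "delta_rot": [[0.5,0.6,0],[0,0,0],[0,0,0],[0,0,0],[0,0,0],[0,0,0],[0,0,0]], "jaw": [0,0,0,0,0,0,0]}}

```text
time: 3.05
tool_pos: [549.5, 123.1, 71.9]
tcp_rot: [-179.7, -0.0, -91.7]
ft_force: [-0.1, 0.0, 1.3]
finger_gap: -0.4
```

```bash
python3 st.py
```

```text
t 3.05 pos [549.49 123.13  71.86] rot [-179.75   -0.    -91.69] F [-0.07  0.03  1.27]
s -8.5 rad 83.2  idx -0.35 yaw_des -91.4 rotfix [-0.25 -0.   -0.31]
```

{"name": "jog_arm", "arguments": {"offset": [[-4,0,5],[-4,0,5],[0,0,5],[0,0,0],[0,0,0]], "delta_rot": [[-0.2,0,0],[0,0,0],[0,0,0],[0,0,0],[0,0,0]], "jaw": [0,0,0,0,0]}}

```text
time: 3.55
tool_pos: [553.7, 131.6, 62.0]
tcp_rot: [-179.5, 0.1, -91.7]
ft_force: [0.0, -0.6, 0.1]
finger_gap: -0.2
```

```bash
python3 st.py
python3 - <<'E'
from bench import cams
import cv2,numpy as np
p,d=cams.snapshot("wrist"); cv2.imwrite("pics/wrist1.png",p[...,::-1])
p,d=cams.snapshot("scene"); cv2.imwrite("pics/scene1.png",cv2.resize(p[150:300,330:530,::-1],(800,600),interpolation=cv2.INTER_CUBIC))
E
```

```text
t 3.55 pos [553.73 131.61  62.03] rot [-1.7945e+02  8.0000e-02 -9.1750e+01] F [ 0.01 -0.6   0.13]
s -4.4 rad 74.7  idx -0.18 yaw_des -88.3 rotfix [-0.55  0.07 -3.45]
```

View pics/wrist1.png

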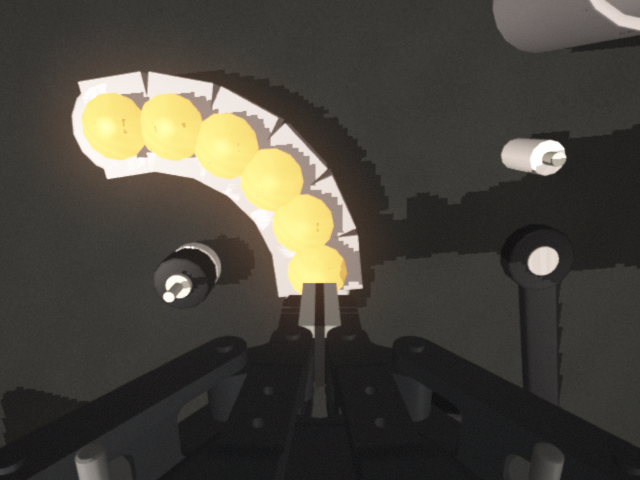

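View pics/scene1.png

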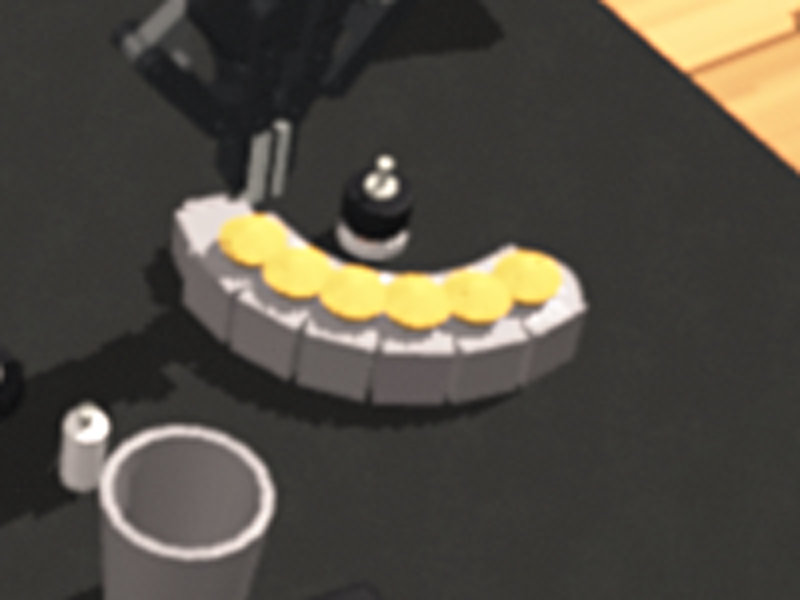

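{"name": "jog_arm", "arguments": {"offset": [[0,4,4],[0,0,4],[0,0,0],[0,0,0]], "delta_rot": [[-0.5,0,0],[0,0,0],[0,0,0],[0,0,0]], "jaw": [0,0,0,0]}}

```text
time: 4.05
tool_pos: [549.2, 131.6, 53.2]
tcp_rot: [180.0, 0.1, -91.7]
ft_force: [-0.4, 0.0, 0.3]
finger_gap: -0.0
```

```bash
python3 st.py
```

```text
t 4.05 pos [549.2  131.62  53.23] rot [ 1.7998e+02  8.0000e-02 -9.1750e+01] F [-0.37  0.03  0.32]
s -9.0 rad 74.7  idx -0.37 yaw_des -91.8 rotfix [0.02 0.08 0.02]
```

{"name": "jog_arm", "arguments": {"offset": [[0,0,4],[0,0,3],[0,0,0],[0,0,0]], "delta_rot": [[0,0,0],[0,0,0],[0,0,0],[0,0,0]], "jaw": [0,0,0,0]}}

```text
time: 4.45
tool_pos: [549.1, 131.5, 45.4]
tcp_rot: [180.0, 0.1, -91.8]
ft_force: [0.1, -0.6, -0.6]
finger_gap: -0.3
```

```bash
python3 st.py
```

```text
t 4.45 pos [549.08 131.55  45.36] rot [ 1.7996e+02  7.0000e-02 -9.1760e+01] F [ 0.06 -0.62 -0.63]
s -9.1 rad 74.8  idx -0.38 yaw_des -91.9 rotfix [0.04 0.07 0.1 ]
```

{"name": "jog_arm", "arguments": {"offset": [[0,0,2],[0,0,2],[0,0,0.5],[0,0,-0.2]], "delta_rot": [[0,0,0],[0,0,0],[0,0,0],[0,0,0]], "jaw": [0,0,0,0]}}

```text
time: 4.85
tool_pos: [549.4, 131.6, 41.2]
tcp_rot: [180.0, 0.1, -91.8]
ft_force: [-0.0, -0.4, 1.2]
finger_gap: 0.1
```

```bash
python3 st.py
python3 - <<'E'
from bench import cams
import cv2,numpy as np
p,d=cams.snapshot("scene"); cv2.imwrite("pics/scene2.png",cv2.resize(p[150:300,330:530,::-1],(800,600),interpolation=cv2.INTER_CUBIC))
E
```

```text
t 4.85 pos [549.37 131.61  41.16] rot [ 1.7999e+02  8.0000e-02 -9.1750e+01] F [-0.   -0.35  1.18]
s -8.8 rad 74.7  idx -0.37 yaw_des -91.6 rotfix [ 0.01  0.08 -0.12]
```

View pics/scene2.png

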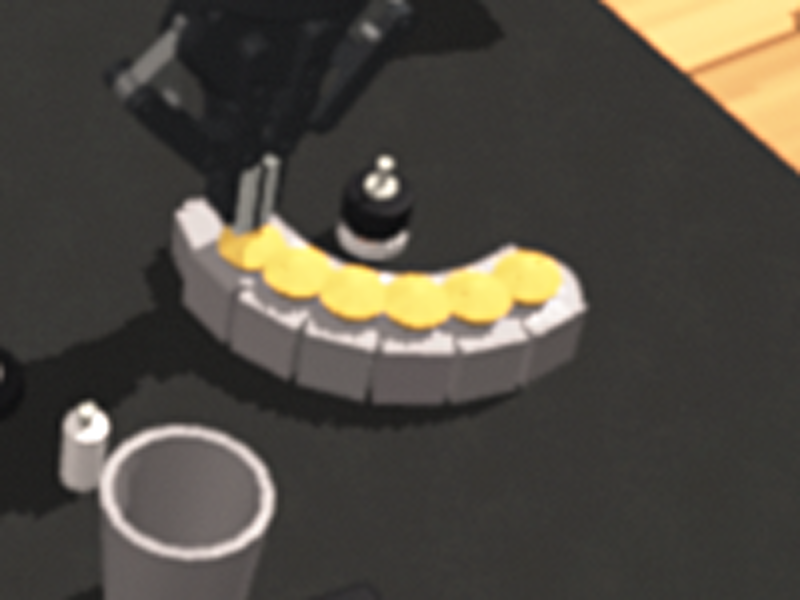

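{"name": "jog_arm", "arguments": {"offset": [[0,0,0.8],[0,-3,0],[0,-3,0],[0,-3,0],[0,-3,0]], "delta_rot": [[0,0,0],[0,0,-2.3],[0,0,-2.3],[0,0,-2.3],[0,0,-2.3]], "jaw": [0,0,0,0,0]}}

```text
time: 5.4
tool_pos: [561.0, 132.0, 40.4]
tcp_rot: [179.9, 0.1, -82.2]
ft_force: [-0.5, -0.7, 0.2]
finger_gap: 0.0
```

```bash
python3 st.py
```

```text
t 5.4 pos [560.97 132.04  40.44] rot [ 1.7994e+02  8.0000e-02 -8.2250e+01] F [-0.54 -0.72  0.18]
s 2.8 rad 74.9  idx 0.12 yaw_des -82.7 rotfix [0.06 0.08 0.49]
```

Run:
```python
from bench import cams,monitor
import cv2,numpy as np
print(monitor.sense()["ft_force"])
p,d=cams.snapshot("scene"); cv2.imwrite("pics/scene3.png",cv2.resize(p[180:255,380:480,::-1],(800,600),interpolation=cv2.INTER_CUBIC))
print(monitor.sense()["ft_force"],monitor.sense()["tool_pos"])
```

```text
[-0.5381395  -0.71867361  0.17615008]
[-0.26188688 -0.67619737  0.781204  ] [561.41531281 132.08120428  40.57368436]
```

View pics/scene3.png

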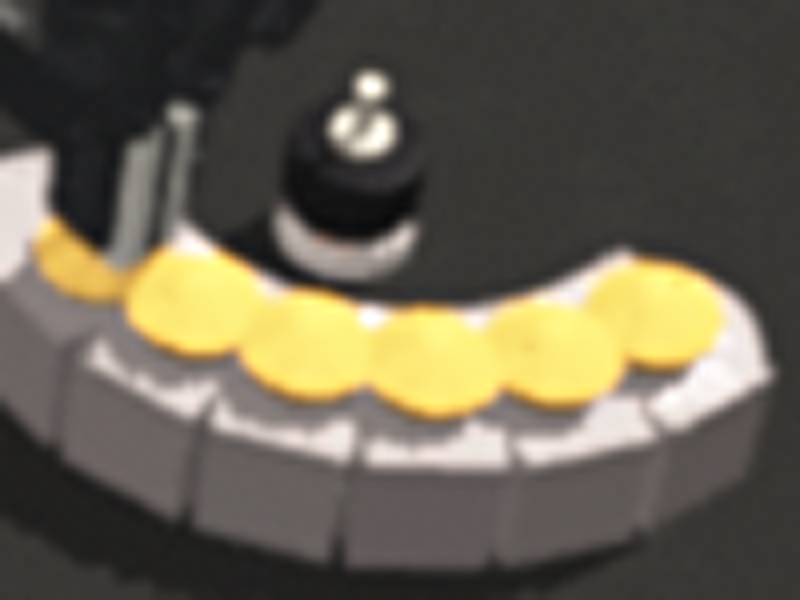

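{"name": "jog_arm", "arguments": {"offset": [[0,-3,0.2],[0,-3,0],[0,-3,0],[0,-3,0],[0,-3,0],[0,-3,0]], "delta_rot": [[0,0,-2],[0,0,-2.3],[0,0,-2.3],[0,0,-2.3],[0,0,-2.3],[0,0,-2.3]], "jaw": [0,0,0,0,0,0]}}

```text
time: 6.05
tool_pos: [575.9, 135.5, 39.4]
tcp_rot: [179.6, 0.1, -68.4]
ft_force: [-1.0, -0.5, 1.7]
finger_gap: -0.1
```

```bash
python3 st.py;python3 - <<'E'
from bench import cams,monitor
import cv2,numpy as np
p,d=cams.snapshot("scene"); cv2.imwrite("pics/scene4.png",cv2.resize(p[180:255,380:480,::-1],(800,600),interpolation=cv2.INTER_CUBIC))
E
```

```text
t 6.05 pos [575.91 135.52  39.35] rot [ 1.7957e+02  1.4000e-01 -6.8400e+01] F [-1.01 -0.49  1.74]
s 18.2 rad 74.9  idx 0.76 yaw_des -71.0 rotfix [0.43 0.14 2.57]
```

View pics/scene4.png

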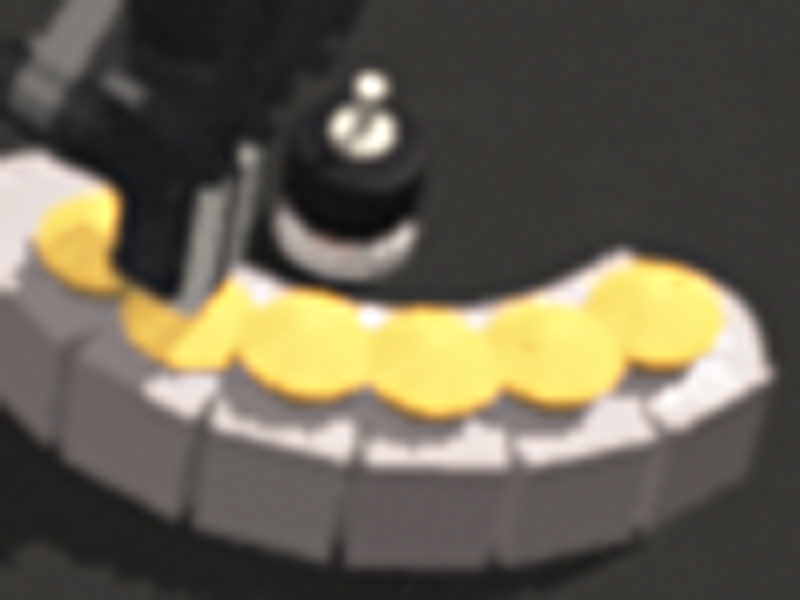

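{"name": "jog_arm", "arguments": {"offset": [[0,-3,-0.5],[0,-3,-0.2],[0,-3,-0.2],[0,-3,0],[0,-3,-0.2],[0,-3,0]], "delta_rot": [[0.4,0,-0.5],[0,0,-1.5],[0,0,-2],[0,0,-2],[0,0,-2],[0,0,-2]], "jaw": [0,0,0,0,0,0]}}

```text
time: 6.7
tool_pos: [591.6, 142.8, 40.0]
tcp_rot: [179.9, 0.2, -58.0]
ft_force: [-4.6, -3.7, 3.5]
finger_gap: 0.0
```

```bash
python3 st.py
```

```text
t 6.7 pos [591.64 142.76  39.97] rot [ 1.7985e+02  1.7000e-01 -5.7980e+01] F [-4.65 -3.68  3.53]
s 35.6 rad 75.2  idx 1.48 yaw_des -57.7 rotfix [ 0.15  0.17 -0.26]
```

{"name": "jog_arm", "arguments": {"offset": [[0,-3,0],[0,-3,0],[0,-3,-0.2],[0,-3,0]], "delta_rot": [[0.1,0.1,-2.3],[0,0,-2.3],[0,0,-2.3],[0,0,-2.3]], "jaw": [0,0,0,0]}}

```text
time: 7.1
tool_pos: [601.9, 149.6, 40.2]
tcp_rot: [179.9, 0.0, -48.4]
ft_force: [-1.2, -1.5, 1.6]
finger_gap: 0.2
```

```bash
python3 st.py;python3 - <<'E'
from bench import cams,monitor
import cv2,numpy as np
p,d=cams.snapshot("scene"); cv2.imwrite("pics/scene5.png",cv2.resize(p[180:255,380:480,::-1],(800,600),interpolation=cv2.INTER_CUBIC))
E
```

```text
t 7.1 pos [601.92 149.6   40.24] rot [ 1.7994e+02  5.0000e-02 -4.8380e+01] F [-1.23 -1.55  1.63]
s 47.8 rad 75.9  idx 1.99 yaw_des -48.4 rotfix [ 0.06  0.05 -0.02]
```

View pics/scene5.png

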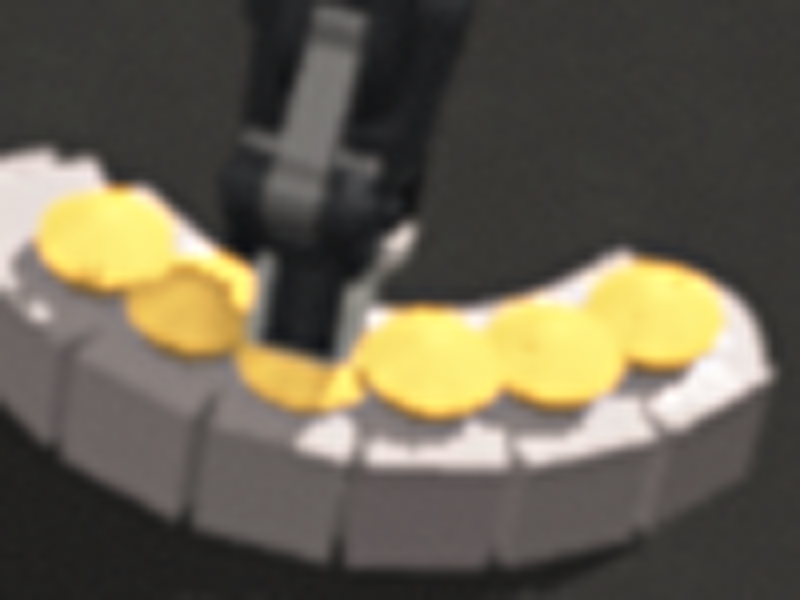

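{"name": "jog_arm", "arguments": {"offset": [[-0.5,-3,0],[-0.3,-3,0],[0,-3,-0.2],[0,-3,0],[0,-3,-0.2],[0,-3,0]], "delta_rot": [[0.1,0,-2.3],[0,0,-2.3],[0,0,-2.3],[0,0,-2.3],[0,0,-2.1],[0,0,-2.1]], "jaw": [0,0,0,0,0,0]}}

```text
time: 7.75
tool_pos: [613.3, 162.1, 40.2]
tcp_rot: [179.9, 0.0, -34.6]
ft_force: [-0.9, -0.7, 2.5]
finger_gap: -0.1
```

```bash
python3 st.py
```

```text
t 7.75 pos [613.26 162.05  40.18] rot [ 1.7986e+02  4.0000e-02 -3.4620e+01] F [-0.92 -0.74  2.5 ]
s 64.5 rad 76.0  idx 2.69 yaw_des -35.6 rotfix [0.14 0.04 1.  ]
```

{"name": "jog_arm", "arguments": {"offset": [[-0.5,-3,0],[-0.3,-3,0],[-0.3,-3,-0.2],[0,-3,0],[0,-3,-0.2],[0,-3,0]], "delta_rot": [[0.1,0,-1.5],[0,0,-2.1],[0,0,-2.1],[0,0,-2.1],[0,0,-2.1],[0,0,-2.1]], "jaw": [0,0,0,0,0,0]}}

```text
time: 8.35
tool_pos: [621.9, 178.1, 40.5]
tcp_rot: [179.9, -0.0, -22.3]
ft_force: [-1.5, -4.5, 2.5]
finger_gap: 0.2
```

```bash
python3 st.py
```

```text
t 8.35 pos [621.86 178.09  40.49] rot [179.93  -0.   -22.29] F [-1.47 -4.46  2.49]
s 82.5 rad 75.8  idx 3.44 yaw_des -21.8 rotfix [ 0.07 -0.   -0.45]
```

{"name": "jog_arm", "arguments": {"offset": [[-0.5,-3,0.2],[-0.3,-3,0],[-0.2,-3,0],[0,-3,0],[0,-3,-0.2]], "delta_rot": [[0,0,-2.5],[0,0,-2.3],[0,0,-2.3],[0,0,-2.3],[0,0,-2.2]], "jaw": [0,0,0,0,0]}}

```text
time: 8.85
tool_pos: [626.3, 192.3, 40.7]
tcp_rot: [179.9, -0.1, -10.4]
ft_force: [-0.8, -1.2, 1.5]
finger_gap: 0.2
```

```bash
python3 st.py;python3 - <<'E'
from bench import cams,monitor
import cv2,numpy as np
p,d=cams.snapshot("scene"); cv2.imwrite("pics/scene6.png",cv2.resize(p[180:255,380:480,::-1],(800,600),interpolation=cv2.INTER_CUBIC))
E
```

```text
t 8.85 pos [626.25 192.31  40.68] rot [ 1.7988e+02 -8.0000e-02 -1.0360e+01] F [-0.83 -1.22  1.52]
s 97.3 rad 76.1  idx 4.05 yaw_des -10.6 rotfix [ 0.12 -0.08  0.24]
```

View pics/scene6.png

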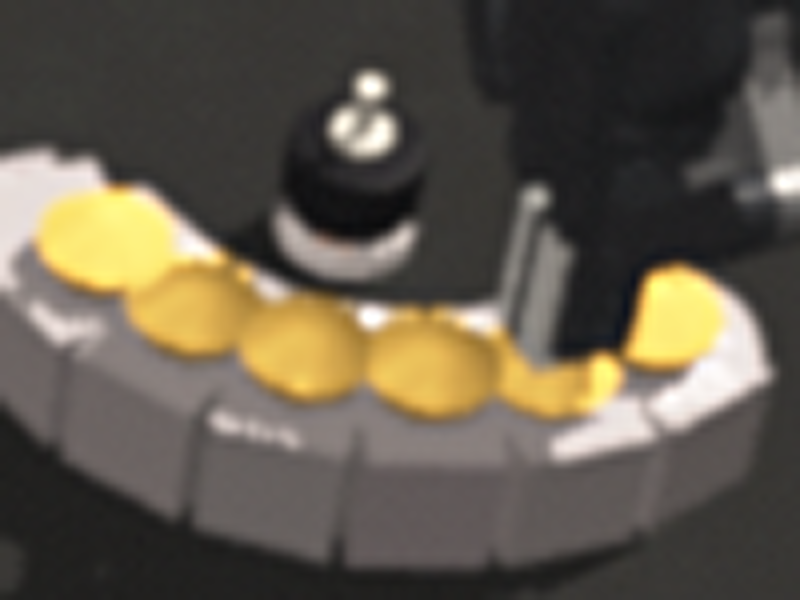

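{"name": "jog_arm", "arguments": {"offset": [[-0.5,-3,0.3],[-0.3,-3,0.2],[-0.2,-3,0],[0,-3,0],[0,-3,0],[0,-3,0]], "delta_rot": [[0.1,0,-2.1],[0,0,-2.2],[0,0,-2.2],[0,0,-2.2],[0,0,-2.2],[0,0,-2.2]], "jaw": [0,0,0,0,0,0]}}

```text
time: 9.5
tool_pos: [628.0, 208.9, 40.7]
tcp_rot: [179.8, -0.2, 2.9]
ft_force: [0.7, -0.3, 1.9]
finger_gap: 0.1
```

```bash
python3 st.py
```

```text
t 9.5 pos [628.04 208.87  40.66] rot [179.81  -0.19   2.91] F [ 0.69 -0.32  1.85]
s 113.6 rad 76.6  idx 4.74 yaw_des 1.9 rotfix [ 0.19 -0.2   0.99]
```

{"name": "jog_arm", "arguments": {"offset": [[-0.6,-3,0.3],[-0.4,-3,0.1],[-0.3,-3,0],[0,-3,0],[0,-2.5,0]], "delta_rot": [[0.2,-0.1,-1.5],[0,0,-2.2],[0,0,-2.2],[0,0,-2.2],[0,0,-2]], "jaw": [0,0,0,0,0]}}

```text
time: 10.0
tool_pos: [625.6, 223.6, 40.3]
tcp_rot: [-180.0, -0.2, 13.2]
ft_force: [0.9, -1.0, 1.2]
finger_gap: 0.0
```

```bash
python3 st.py;python3 - <<'E'
from bench import cams,monitor
import cv2,numpy as np
p,d=cams.snapshot("scene"); cv2.imwrite("pics/scene7.png",cv2.resize(p[180:255,380:480,::-1],(800,600),interpolation=cv2.INTER_CUBIC))
E
```

```text
t 10.0 pos [625.57 223.57  40.33] rot [-1.7997e+02 -1.7000e-01  1.3200e+01] F [ 0.93 -1.01  1.22]
s 128.3 rad 76.1  idx 5.35 yaw_des 13.1 rotfix [-0.03 -0.17  0.07]
```

View pics/scene7.png

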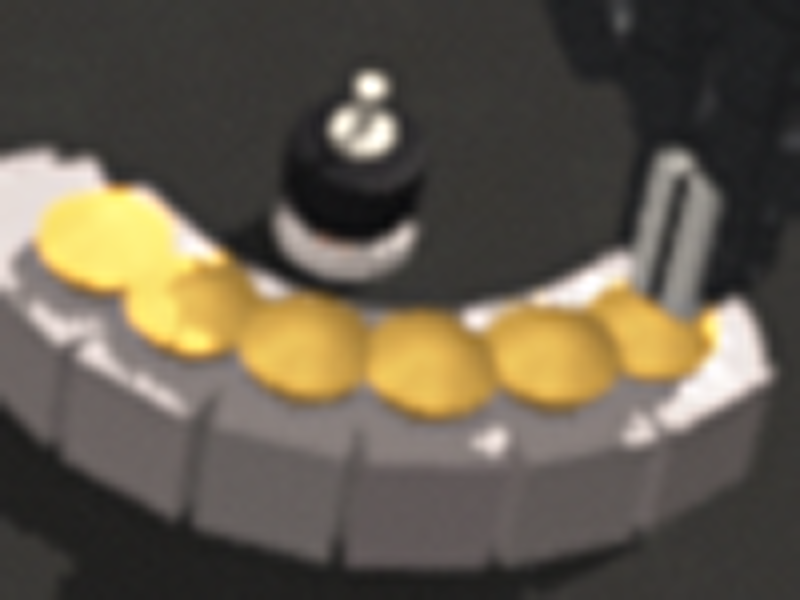

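{"name": "jog_arm", "arguments": {"offset": [[0,-2,0],[0,0,0],[0,0,-8],[0,0,-20],[0,0,-40],[0,0,-40],[0,0,-30],[0,0,0],[0,0,0]], "delta_rot": [[0,0,0],[0,0,0],[0,0,0],[0,0,0],[0,0,0],[0,0,0],[0,0,0],[0,0,0],[0,0,0]], "jaw": [0,0,0,0,0,0,0,0,0]}}

```text
time: 10.95
tool_pos: [622.3, 225.8, 183.1]
tcp_rot: [-179.9, 0.1, 12.9]
ft_force: [-0.8, -0.2, 0.1]
finger_gap: 0.1
```

```bash
python3 st.py;python3 - <<'E'
from bench import cams,monitor
import cv2,numpy as np
p,d=cams.snapshot("scene"); cv2.imwrite("pics/scene8.png",cv2.resize(p[140:320,270:510,::-1],(800,600),interpolation=cv2.INTER_CUBIC))
q=cv2.imread("pics/scene0.png"); cv2.imwrite("pics/cmp.png",cv2.resize(np.vstack([q[180:260,370:490],p[180:260,370:490,::-1]]),(450,600),interpolation=cv2.INTER_CUBIC))
E
```

```text
t 10.95 pos [622.3  225.76 183.12] rot [-1.7986e+02  1.1000e-01  1.2930e+01] F [-0.85 -0.18  0.14]
s 131.2 rad 73.4  idx 5.47 yaw_des 15.4 rotfix [-0.14  0.11 -2.43]
```

View pics/scene8.png

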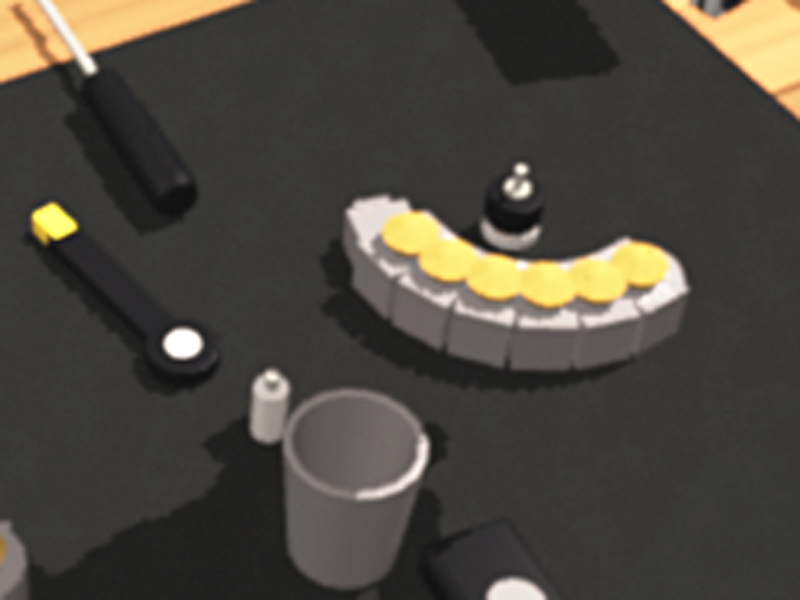

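View pics/cmp.png

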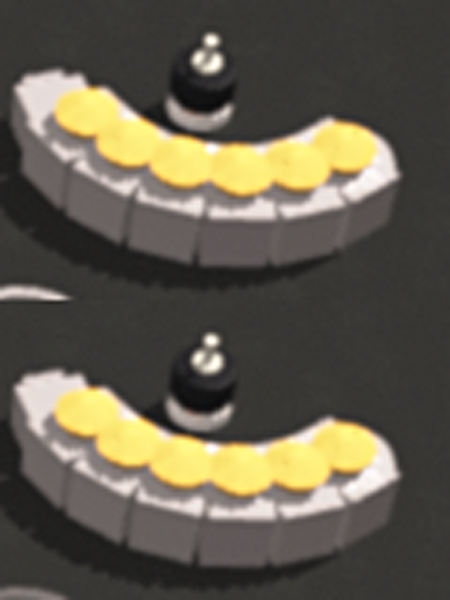

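All six contacts are back up and look the same as before the stroke. The motor in the hollow hasn't moved, and the arm is clear of everything.

```bash
python3 -c "
from bench import r
print(r.hand_in())"
```

```text
the job is handed in; nothing more can be done
None
```

I pressed contact 0 with closed fingertips and slid along the bowed row to just past contact 5 in one unbroken stroke. I then lifted straight up to about 183 mm and handed in at about 11 s of the 48 s. No verdict was reported.

- **Depth:** the fingertips read 39.4–40.7 mm above the work surface during the slide, so contacts were pressed about 3.3–4.6 mm of their 8 mm. I could only judge contact travel from tip height and pictures, because the contact joints can't be read directly.
- **Force:** the largest reading was about 7 N, mostly sideways, between contacts 1 and 2. Readings were taken only between moves, so a brief peak may have been missed.
- **Tracking:** the tip stayed within about 1.6 mm of the measured arc. The top and scene cameras placed the dock within 2 mm of each other. The wrist camera's fit was poor and about 2.5–3.5 mm off the other two, so I used top and scene.
- **Sequence:** pictures showed contact 0 pressed first, and only contact 5 appeared down at the end of the stroke. I did not photograph every crossing between neighbours, such as 3 to 4 and 4 to 5.
- **Final check:** after the lift all six contacts looked as they did at the start, and the motor in the hollow had not moved. The cup, standoff, drone arm and screwdriver looked undisturbed in the final picture. I did not photograph the straight dock, its motor or the whole handset again, but the arm never went low near them.

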